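# Put the wide jar on the bench scale and click its range knob on by one step

### The job

Three jars stand near the front edge of the worktop, to the right of the scale; weigh the wide squat one of them: set it down gently and upright in the middle of the scale's round pan and let go of it. Then turn the scale's knob clockwise from the left mark by one click, so that its pointer rests at the long middle mark; do not let it go on towards the right mark, and leave the two slim jars standing where they are.

Things in the scene. Friction and masses are not known exactly. Their poses are not given: they have to be found in the camera images.
- scale: White bench scale, 260 (x) x 180 mm (y), fixed. Origin under its centre on the worktop; x runs from console to pan (away from the robot, within 20 deg), y left, z up. Front: console face rising backwards at 27 deg (24 mm high at the front edge, ridge 80 mm at x -20 to -5); knob right of its middle, dark display left. Behind: housing 70 mm high carrying a round steel pan, radius 65, top at z 88 mm.
- pan_center (a point): Centre of the pan's flat top, 88 mm above the worktop, in the middle of an engraved ring of 72 mm diameter; axes as those of the scale.
- range_knob (a joint): Turn of the knob (rad) about the sloped face's normal, growing clockwise seen from in front. Sprung detents at 0 (left mark, the start), 1.05 (long middle mark, pointer straight up the slope), 2.09 (right mark). Humps at 0.52 and 1.57 take up to about 0.13 N m: let go before a hump it springs back, past it it snaps on to the next detent. Stops just beyond 0 and 2.09.
- knob_grip (a point): Grip point on the knob's axis, 36 mm out from the console face. Black disc, radius 25, top 11 mm out, with a grip bar across it 44 long, 15 wide, top 47 mm out. Turns with the knob: z = axis out of the face (27 deg from vertical, leaning to the robot), x along the bar to its pointer end (white line, small nose), y across the 15 mm.
- wide_jar: The widest and shortest of the three jars in the front row (not the similar one far back by the wall): 58 mm diameter (flat-sided glass, round lid), 86 mm tall, about 0.36 kg, lid fixed. Stands upright on the worktop; origin at the centre of its underside, z up.
- slim_jar_a: Slim spice jar, 44 mm diameter, 109 mm tall, standing upright; origin at the centre of its underside. To be left alone.
- slim_jar_b: Slim spice jar, 46 mm diameter, 109 mm tall, standing upright; origin at the centre of its underside. To be left alone.
Mind the look-alikes: they are no part of the job. What is shaped like the wide_jar but turquoise is not meant.

How it is judged (in metres and radians):
On the way, in this order (a step that is already met when the one before it is completed fails the run):
1. the wide jar stands released, upright and still in the middle of the pan, the knob still at the left mark (horizontal distance between wide_jar and pan_center below 0.02 m and z of wide_jar in the frame of pan_center between -0.006 and 0.006 m and angle between wide_jar's own z axis and vertical below 0.1 rad and linear speed of wide_jar below 0.02 m/s and contact force between the fingers and wide_jar below 0.1 N and value of joint range_knob below 0.35 rad), for 0.2 s.
2. the knob is past its click, pointer at the middle mark (value of joint range_knob between 0.89 and 1.2 rad), for 0.2 s.
At the end, for the whole second after the job is handed in: The wide jar stands upright (within 6 degrees) and still on the pan, its centre within 20 mm of the pan's centre; the knob rests within 9 degrees of the middle mark; the two slim jars stand upright within 30 mm of where they were (all of step 2 and horizontal distance between wide_jar and pan_center below 0.02 m and z of wide_jar in the frame of pan_center between -0.006 and 0.006 m and angle between wide_jar's own z axis and vertical below 0.1 rad and linear speed of wide_jar below 0.02 m/s and velocity of joint range_knob between -0.1 and 0.1 rad/s and distance of each of slim_jar_a, slim_jar_b from where it was at the start of the episode below 0.03 m and angle between each of slim_jar_a, slim_jar_b's own z axis and vertical below 0.2 rad); the robot touches nothing.
It fails at once if the knob goes on past the second hump, towards the right mark (value of joint range_knob above 1.7 rad).
It fails at once if a slim jar is moved by more than 30 mm or knocked over (distance of any of slim_jar_a, slim_jar_b from where it was at the start of the episode above 0.03 m or angle between any of slim_jar_a, slim_jar_b's own z axis and vertical above 0.5 rad).
It fails at once if the wide jar hits the scale hard (over 45 N) (contact force between wide_jar and scale above 45 N).
It fails at once if the wide jar is tipped over (angle between wide_jar's own z axis and vertical above 0.7 rad).
It also fails if it takes over 56 s, if anything falls off the work surface, if the arm or the gripper's body presses on something with over 40 N, if the wrist force passes 120 N, or if a joint passes its speed limit or range.

### The arm

A 6-joint arm with a two-finger parallel gripper is mounted at the origin on a cart in front of the work surface, level with it; the furniture and walls round the work are solid. World frame = base frame: x ahead of the robot, y to its left, z up, the work surface at z = 0. Lengths are in mm, angles in rad, forces in N, time in s.
With the tool pointing down it reaches from about 350 to 975 mm from the base axis. Payload 7.1 kg.
Tool frame: the origin (TCP) lies at the very end of the fingers, on their centre line; the grasp point (between the pads) lies 19 mm behind it (ctrl.grasp_offset is the distance from the TCP to the grasp point, in mm); z points along the fingers, y is the line along which they close (so a half turn about z gives the same grasp; the last joint's range is limited). The gripper opens to 88 mm and grips with 3 to 60 N. Pads are 20 mm wide; open, the fingers measure 115 mm over their backs; the gripper's body (75 mm by 178 mm) begins 61 mm behind the grasp point.
Start: joints at [-1.305, 0.423, 1.63, -0, 1.089, -0.019], TCP at [175.622, -599.801, 193.375] pointing down, gripper open.
Joint ranges: [-3, 3], [-0.9, 2.11], [0.09, 2.58], [-1.31, 4.45], [0.11, 2.69], [-2.54, 2.54]. Speed limits (rad/s): [2.39, 2.39, 3.01, 3.14, 3.14, 3.14].

### API

Orientations are given as a rotation vector (axis times angle).
In Python, from workcell import ctrl, viewer, ticket, models gives the robot as it stands.
- The arm moves only by the tool play_rows, never from a script. Its arguments are lists of equal length, an entry for each row: "dp": the shift along the world's x, y, z in mm, a list of three; "yaw": the turn about the world's z in degrees. In form: {"dp": [[tx, ty, tz], ...], "yaw": [yaw, ...]}. A call has 1 to 8 rows; each row shifts and turns the commanded pose from where the row before left it; what a row does not reach is not made up. A row lasts 1/12 s, in which the tool goes at most 41.7 mm and 7.16 degrees, less where a joint would pass 70% of its speed; a pose out of reach is approached as far as the arm can. A call is refused whole if a number of a shift passes 41.7 or a number of a turn 7.16, either way. A call with a gripper value outside its range is refused whole. "gripper" is the closure, from 0 (fully open) to 1 (shut), set as the call begins (left out, the last holds). The fingers move at their own pace and stop on an object; the grip force is fixed at half the most. Time passes only in rows, so rows that do not move let the fingers close. It gives the time, the measured TCP pose, the force, the opening and the grip force at its end, in the units of the state.
- ctrl.get_obs(): the state, without advancing time (a new reading comes with each control period).
- viewer.get_image(name): name is "side" or "top"; returns a dict with "pixels" (480x640x3 uint8, red, green, blue), "range_z" (480x640 float32, mm along the optical axis (not along the pixel's ray), 0 where there is no reading), "fx", "fy", "cx", "cy" (pixels), "T" (4x4, takes a point from camera to world coordinates). Camera axes: x right, y up, looking along -z (the intrinsics and any distortion apply to the point x, -y, -z); pixel columns grow to the right and rows downward; lengths in mm; the calibration is good to about 2 mm. A picture is of the moment at which its call begins.
- ticket.close_job(): hands the job in; it is judged then, once.
Trained networks look in a picture, given as the dict that the camera call returned (one of the last four; its "shot" number tells which), for a name from the list of things; names that differ only in an ending like _2 or _b are one class to them, and where a whole thing is asked for, a point or a joint stands for the part that bears it (a point fixed in the world has none). Each returns a list of dicts, best first, with "conf" (0 to 1); they miss things now and then, are a little off and sometimes report something else, mostly with a low value. They report only what shows in the picture. A call takes as long as a camera call. They do not tell look-alikes from the thing itself.
- models.look_for(picture, name): "bbox" ([centre column, centre row, width, height] in pixels, round what is visible of it).
- models.landmark_of(picture, name): "location" ([column, row] in pixels: a listed point, or the origin of a listed thing).
The state is a dict: "t": time; "qpos": joint angles; "qvel": joint speeds; "joint_torque": joint torques, N m; "ee_pos": TCP position; "orientation": TCP orientation; "ft_force": force on the tool from outside, world axes, zero at the start; "moment": the same for the moment, N m; "width": finger opening in mm; "grasp_force": force on a finger pad.
Only numpy, scipy, OpenCV 4.12 (cv2) and the standard library are available. Lean on these libraries where they do the work, as an engineer would, in place of code of your own. Each camera call takes 0.05 s, during which the arm holds its last target. There are 200 camera calls.

## Working session

There is one attempt and no reset: what is moved stays moved. The work goes in short steps, Python scripts to look and compute and a tool call to move; the robot and the scene stay as the last step left them, time stands still between calls to the robot, and variables do not carry over. Pictures are saved under pics/ and viewed, at most 10 in all, crops included, and the job is handed in when it is done.

Besides the shell and the picture viewer there is one more tool, called after ">>>" as a command line: name --pt "numbers of a row" for each row, then --argument value for the rest. play_rows: Moves the arm, as the interface text tells. Its arguments: {"type":"object","properties":{"dp":{"type":"array"},"yaw":{"type":"array"},"gripper":{"type":"number"}},"required":["dp","yaw"]}

```bash
mkdir -p pics; cat > h.py <<'E'
from workcell import ctrl, viewer, ticket, models
import numpy as np, cv2
def world(p,u,v,r=2):
    u0,v0=int(round(u)),int(round(v))
    z=p["range_z"][max(0,v0-r):v0+r+1,max(0,u0-r):u0+r+1]; z=np.median(z[z>0])
    return (p["T"]@np.array([(u-p["cx"])/p["fx"]*z,-(v-p["cy"])/p["fy"]*z,-z,1]))[:3]
def plane(p,u,v,h):
    "ray through pixel meets world z=h"
    d=p["T"][:3,:3]@np.array([(u-p["cx"])/p["fx"],-(v-p["cy"])/p["fy"],-1]); o=p["T"][:3,3]
    return o+d*(h-o[2])/d[2]
def cloud(p):
    v,u=np.mgrid[0:480,0:640]; z=p["range_z"].astype(float)
    P=np.stack([(u-p["cx"])/p["fx"]*z,-(v-p["cy"])/p["fy"]*z,-z],-1)@p["T"][:3,:3].T+p["T"][:3,3]
    P[z<=0]=np.nan; return P
def save(p,n): cv2.imwrite("pics/"+n,cv2.cvtColor(p["pixels"],cv2.COLOR_RGB2BGR))
E
python3 - <<'E'
from h import *
np.set_printoptions(precision=1,suppress=True)
for n in("top","side"):
    p=viewer.get_image(n); save(p,n+"1.png"); print(n,p["T"][:3,3],[k for k in p])
    for t in("wide_jar","slim_jar_a","pan_center","knob_grip","scale"):
        for d in models.landmark_of(p,t)[:4]: print(t,d["conf"],np.array(d["location"]),world(p,*d["location"]))
E
```

```text
top [ 430.3 -126.4 1308.6] ['pixels', 'range_z', 'fx', 'fy', 'cx', 'cy', 'T', 'shot']
wide_jar 0.97 [452.8 277.8] [ 453.6 -436.    87.2]
wide_jar 0.89 [406.5 275.9] [ 456.7 -331.8   86. ]
wide_jar 0.79 [256.4 308.6] [379.6   4.6  85.7]
wide_jar 0.65 [345.7 306.4] [ 386.8 -195.2   86.3]
slim_jar_a 0.61 [356.8 264.4] [ 480.3 -217.8  108.9]
slim_jar_a 0.59 [319.  275.1] [ 455.6 -134.4  110.1]
pan_center 0.61 [209.5 184.1] [659.6 117.   88.6]
knob_grip 0.71 [222. 257.] [493.8  83.2  94.1]
scale 0.63 [216.6 219.6] [579.5 100.   80.8]
side [  545.8 -1050.8   645.2] ['pixels', 'range_z', 'fx', 'fy', 'cx', 'cy', 'T', 'shot']
wide_jar 0.98 [256.2 281.7] [ 389.2 -231.8   20.2]
wide_jar 0.81 [277.3 365.2] [ 463.  -489.6   31.8]
wide_jar 0.57 [279.3 322.4] [ 464.2 -438.7   86.6]
wide_jar 0.57 [266.8 233.5] [387.7 -14.8  17.3]
slim_jar_a 0.87 [298.6 286.7] [ 487.  -251.5   22.9]
slim_jar_a 0.63 [293.8 259.7] [ 478.2 -251.1   95.6]
pan_center 0.67 [366.1 187.5] [659.9 126.3  90. ]
knob_grip 0.61 [306.7 193.7] [492.1  74.2  93.6]
scale 0.97 [342.2 214.2] [590.1  25.6  57.1]
```

View pics/top1.png

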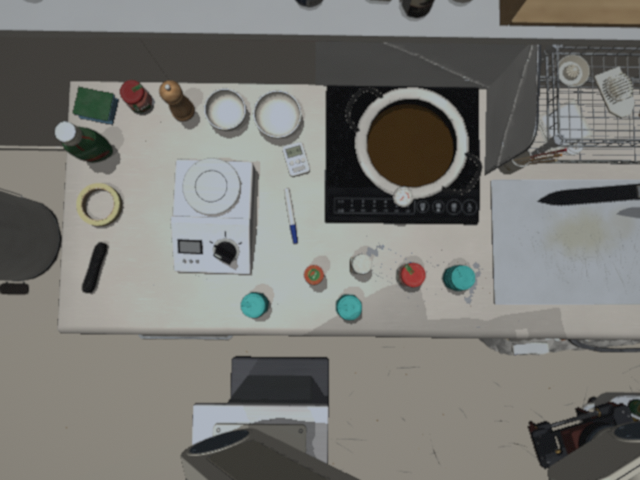

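View pics/side1.png

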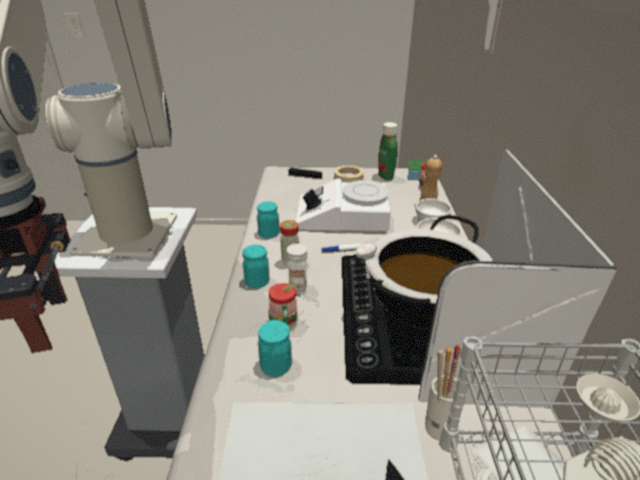

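The top view shows the red-lidded wide jar at (412,275), with the slim jars at (314,275) and (361,264). The turquoise jars at (255,306), (349,307) and (459,277) are look-alikes. The scale is at (213,217), with its knob at (226,251) and pointer to the left. Next I'll take finer measurements.

```bash
python3 - <<'E'
from h import *
np.set_printoptions(precision=2,suppress=True)
p=viewer.get_image("top"); s=viewer.get_image("side")
def show(P,c,r,z0,z1,t):
    m=(np.hypot(P[...,0]-c[0],P[...,1]-c[1])<r)&(P[...,2]>z0)&(P[...,2]<z1)
    q=P[m][:,:2].astype(np.float32); (cc,rr)=cv2.minEnclosingCircle(q); print(t,len(q),"circ",np.array(cc),rr,"mean",q.mean(0),"z",P[m][:,2].mean(), cv2.minAreaRect(q)); return q
T=cloud(p);S=cloud(s)
for P in(T,S):
    show(P,(457,-332),45,80,95,"lid"); show(P,(480,-218),40,100,118,"slimw"); show(P,(456,-134),40,100,118,"slimr")
    show(P,(660,117),85,84,96,"pan"); 
    show(P,(494,83),40,75,130,"knobhi")
# console face plane from top
m=(np.abs(T[...,0]-520)<70)&(np.abs(T[...,1]-95)<85)&(T[...,2]>26)&(T[...,2]<76)
q=T[m]; 
for _ in range(6):
    c=q.mean(0); n=np.linalg.svd(q-c,full_matrices=False)[2][2]; n*=np.sign(n[2]); d=(T[m]-c)@n; q=T[m][np.abs(d)<3]
print("face n",n,"c",c,"tilt",np.degrees(np.arccos(n[2])),"yaw",np.degrees(np.arctan2(-n[1],-n[0])),len(q))
d=(T-c)@n
k=(np.abs(T[...,0]-495)<50)&(np.abs(T[...,1]-83)<50)&(d>38)&(d<56)&(T[...,2]>60)
q=T[k]; print("bar top n",len(q),q.mean(0),"out",d[k].mean(),cv2.minAreaRect(q[:,:2].astype(np.float32)))
# housing rect (z 60-76 behind)
m=(np.abs(T[...,0]-590)<160)&(np.abs(T[...,1]-100)<120)&(T[...,2]>18)&(T[...,2]<96)
print("scale",cv2.minAreaRect(T[m][:,:2].astype(np.float32)))
m=(np.hypot(S[...,0]-457,S[...,1]+332)<45)&(S[...,2]>15)&(S[...,2]<60)
q=S[m]; print("glass",cv2.minAreaRect(q[:,:2].astype(np.float32)),np.array([ [a,q[(q[:,0]>a-3)&(q[:,0]<=a+3),1].min()] for a in range(428,490,6) if ((q[:,0]>a-3)&(q[:,0]<=a+3)).any()]).tolist())
o=ctrl.get_obs(); print(o["ee_pos"],o["orientation"],o["t"],o["width"],cv2.Rodrigues(np.array(o["orientation"]))[0])
a=cv2.resize(p["pixels"][150:320,150:320],(400,400),interpolation=cv2.INTER_CUBIC);b=cv2.resize(s["pixels"][160:330,240:410],(400,400),interpolation=cv2.INTER_CUBIC)
save({"pixels":np.hstack([a,b])},"crop1.png")
E
```

```text
lid 476 circ [ 459.53 -345.44] 28.127992630004883 mean [ 459.6  -345.19] z 86.24401069611929 ((459.8534851074219, -345.14093017578125), (54.64979553222656, 54.50088882446289), 23.666458129882812)
slimw 304 circ [ 481.86 -228.11] 22.40009307861328 mean [ 481.29 -227.85] z 108.61665865844847 ((481.3211669921875, -228.6484375), (40.04484176635742, 42.82172393798828), 0.5635015964508057)
slimr 316 circ [ 456.65 -121.14] 22.288375854492188 mean [ 456.7  -121.25] z 109.60183829220625 ((456.970458984375, -121.12461853027344), (42.35977554321289, 42.38533020019531), 45.60682678222656)
pan 2490 circ [648.26 113.42] 72.5994873046875 mean [654.62 114.45] z 88.69267791855009 ((655.1500854492188, 114.6524658203125), (131.24447631835938, 130.71995544433594), 54.60211944580078)
knobhi 200 circ [502.53  78.1 ] 25.851608276367188 mean [496.42  82.85] z 89.57907511899379 ((498.2718200683594, 85.02578735351562), (50.96192932128906, 33.47811508178711), 31.212007522583008)
lid 459 circ [ 460.06 -347.64] 29.440845489501953 mean [ 461.18 -351.92] z 86.07309811372467 ((461.4289855957031, -349.2210693359375)
[... 1070 characters left out ...]
60473633), 63.77848815917969)
scale ((590.9839477539062, 116.16105651855469), (181.21937561035156, 261.3377685546875), 88.6192855834961)
glass ((462.8338317871094, -360.1039733886719), (61.105533599853516, 32.44025802612305), 11.617753028869629) [[428.0, -355.7609912627669], [434.0, -365.6809787977196], [440.0, -371.392952461066], [446.0, -375.69117024185164], [452.0, -376.74856900997645], [458.0, -376.74727746164933], [464.0, -376.16799520263305], [470.0, -375.2092281940943], [476.0, -373.0249398277007], [482.0, -371.0090044588885], [488.0, -365.4992088668656]]
[ 175.62 -599.81  193.39] [ 3.11  0.45 -0.  ] 0.7 87.89621645338059 [[ 0.96  0.28 -0.  ]
 [ 0.28 -0.96 -0.  ]
 [-0.    0.   -1.  ]]
```

View pics/crop1.png

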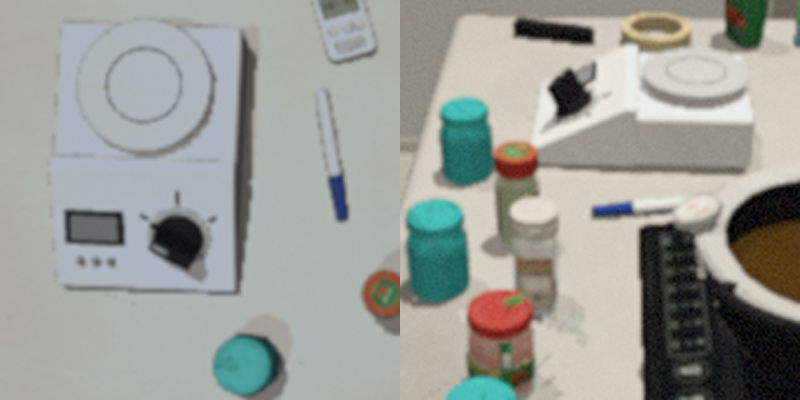

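Measured positions: wide jar lid at (460,-346), pan centre (655.5,114), bar top (492.5,83,93) with the pointer forward and left, and scale yaw about -1°. The heights and sizes agree with the given ones.

>>> play_rows --pt "24 21 0" --pt "24 21 0" --pt "24 21 0" --pt "24 21 0" --pt "24 21 0" --pt "24 21 0" --pt "24 21 0" --pt "24 21 0" --yaw '[-4,-4,-4,-4,0,0,0,0]' --gripper 0

```text
t: 1.37
ee_pos: [368.7, -430.7, 193.6]
orientation: [3.141, 0.009, 0.0]
ft_force: [-0.2, -0.2, 0.8]
width: 87.5
grasp_force: 0.0
```

>>> play_rows --pt "24 21 0" --pt "24 21 0" --pt "24 22 0" --pt "20 22 0" --pt "0 0 -20" --pt "0 0 -20" --pt "0 0 0" --pt "0 0 0" --yaw '[0,0,0,0,0,0,0,0]'

```text
t: 2.03
ee_pos: [459.1, -345.2, 152.8]
orientation: [-3.14, -0.009, 0.003]
ft_force: [-0.1, -0.6, -0.2]
width: 87.6
grasp_force: 0.0
```

>>> play_rows --pt "1 -1 -20" --pt "0 0 -20" --pt "0 0 -20" --pt "0 0 -20" --pt "0 0 -20" --pt "0 0 -18" --pt "0 0 0" --pt "0 0 0" --yaw '[0,0,0,0,0,0,0,0]'

```text
t: 2.7
ee_pos: [460.6, -347.3, 35.8]
orientation: [-3.141, -0.007, 0.0]
ft_force: [0.9, 0.3, 0.3]
width: 87.7
grasp_force: 0.0
```

>>> play_rows --pt "0 0 0" --pt "0 0 0" --pt "0 0 0" --pt "0 0 0" --pt "0 0 0" --pt "0 0 0" --pt "0 0 0" --pt "0 0 0" --yaw '[0,0,0,0,0,0,0,0]' --gripper 1

```text
t: 3.37
ee_pos: [461.0, -347.1, 36.0]
orientation: [3.141, 0.009, 0.001]
ft_force: [-0.7, 0.6, 6.5]
width: 55.9
grasp_force: 30.0
```

>>> play_rows --pt "0 0 10" --pt "0 0 20" --pt "0 0 25" --pt "0 0 25" --pt "0 0 25" --pt "0 0 25" --pt "0 0 20" --pt "0 0 10" --yaw '[0,0,0,0,0,0,0,0]'

```text
t: 4.03
ee_pos: [461.3, -347.2, 198.2]
orientation: [3.14, 0.009, 0.004]
ft_force: [1.4, -0.6, -3.1]
width: 56.0
grasp_force: 30.0
```

>>> play_rows --pt "10 15 0" --pt "12 30 0" --pt "12 30 0" --pt "12 30 0" --pt "12 30 0" --pt "12 30 0" --pt "12 30 0" --pt "12 30 0" --yaw '[0,0,0,0,0,0,0,0]'

```text
t: 4.7
ee_pos: [554.1, -120.0, 194.6]
orientation: [-3.141, -0.009, 0.003]
ft_force: [1.4, -0.7, -2.7]
width: 55.9
grasp_force: 30.0
```

>>> play_rows --pt "12 30 0" --pt "12 30 0" --pt "12 30 0" --pt "12 30 0" --pt "12 30 0" --pt "12 30 0" --pt "12 25 0" --pt "8 15 0" --yaw '[0,0,0,0,0,0,0,0]'

```text
t: 5.37
ee_pos: [646.6, 101.0, 194.4]
orientation: [-3.141, -0.012, 0.002]
ft_force: [0.4, 0.3, -2.2]
width: 55.6
grasp_force: 30.0
```

>>> play_rows --pt "8 11 -10" --pt "0 2 -15" --pt "0 0 -15" --pt "0 0 -8" --pt "0 0 0" --pt "0 0 0" --yaw '[0,0,0,0,0,0]'

```text
t: 5.87
ee_pos: [654.1, 110.3, 146.5]
orientation: [3.141, 0.007, -0.003]
ft_force: [0.8, -0.1, -2.5]
width: 55.9
grasp_force: 30.0
```

```bash
python3 - <<'E'
from h import *
np.set_printoptions(precision=1,suppress=True)
s=viewer.get_image("side");S=cloud(s);o=ctrl.get_obs();print(o["ee_pos"],o["ft_force"])
m=(np.hypot(S[...,0]-656,S[...,1]-113)<40)&(S[...,2]>94)&(S[...,2]<190)
q=S[m];v=np.where(m)
for z in range(96,190,8):
    k=q[(q[:,2]>=z)&(q[:,2]<z+8)]
    if len(k): print(z,len(k),k.min(0),k.max(0))
save({"pixels":cv2.resize(s["pixels"][60:240,260:480],(733,600),interpolation=cv2.INTER_CUBIC)},"hold.png")
E
```

```text
[654.8 110.5 147.5] [ 0.  -0.1 -2.7]
104 4 [644.4  83.5 111.4] [675.2  90.4 111.7]
112 48 [625.4  77.1 112.2] [680.8 105.1 119.9]
120 60 [625.2  77.2 120.1] [680.6 102.5 127.8]
128 52 [624.7  78.3 128.1] [683.  105.1 135.8]
136 64 [624.4  75.5 136.1] [682.2 101.3 143.9]
144 58 [626.7  76.7 144.5] [681.6 102.6 151.8]
152 55 [626.3  76.8 152.1] [681.4  99.2 160. ]
160 58 [626.   75.9 160.1] [680.5  99.4 168. ]
168 59 [625.7  75.7 168.1] [679.7 112.8 175.5]
176 43 [628.4  73.4 176.8] [680.5 109.3 184. ]
184 25 [630.3  73.3 184.1] [678.4  96.1 189.9]
```

View pics/hold.png

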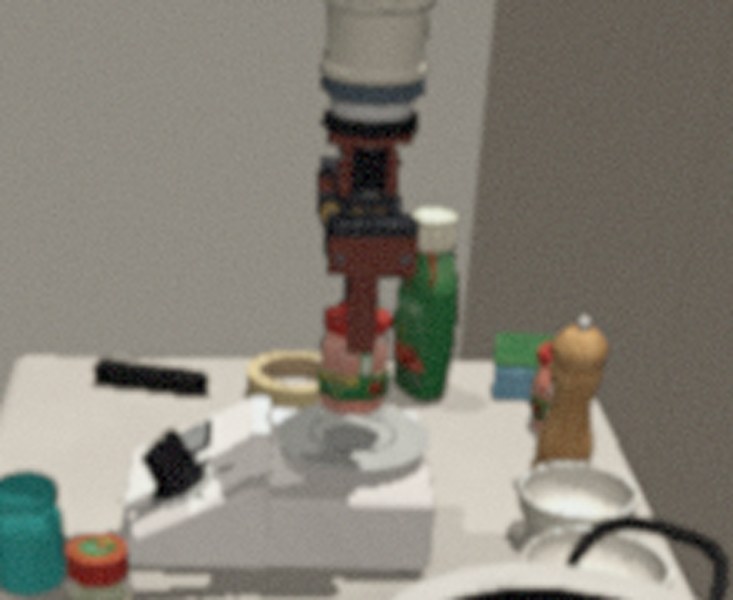

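The picture shows the jar held upright at (355,360), about 23 mm over the pan. I'll correct slightly and lower it.

>>> play_rows --pt "2 3 -8" --pt "0 0 -5" --pt "0 0 -3" --pt "0 0 -2" --pt "0 0 0" --pt "0 0 0" --yaw '[0,0,0,0,0,0]'

```text
t: 6.42
ee_pos: [656.6, 114.2, 129.3]
orientation: [3.142, 0.009, -0.0]
ft_force: [-0.2, -0.9, -3.1]
width: 55.5
grasp_force: 30.0
```

>>> play_rows --pt "0 0 -1" --pt "0 0 -1" --pt "0 0 0" --pt "0 0 0" --yaw '[0,0,0,0]'

```text
t: 6.75
ee_pos: [656.6, 114.2, 127.4]
orientation: [-3.142, -0.009, -0.0]
ft_force: [-0.2, 0.1, -4.1]
width: 55.4
grasp_force: 30.0
```

>>> play_rows --pt "0 0 -0.5" --pt "0 0 -0.5" --pt "0 0 -0.5" --pt "0 0 -0.5" --pt "0 0 0" --pt "0 0 0" --yaw '[0,0,0,0,0,0]'

```text
t: 7.25
ee_pos: [656.6, 114.2, 125.3]
orientation: [3.142, 0.009, -0.0]
ft_force: [0.4, 0.4, -3.6]
width: 55.5
grasp_force: 30.0
```

>>> play_rows --pt "0 0 -0.5" --pt "0 0 -0.5" --pt "0 0 0" --pt "0 0 0" --yaw '[0,0,0,0]'

```text
t: 7.58
ee_pos: [656.6, 114.2, 124.3]
orientation: [-3.142, -0.009, 0.0]
ft_force: [0.6, -0.5, -4.1]
width: 55.8
grasp_force: 30.0
```

>>> play_rows --pt "0 0 -0.5" --pt "0 0 0" --pt "0 0 0" --yaw '[0,0,0]'

```text
t: 7.83
ee_pos: [656.7, 114.2, 124.0]
orientation: [-3.142, -0.009, -0.0]
ft_force: [0.5, -0.1, -1.8]
width: 56.0
grasp_force: 30.0
```

>>> play_rows --pt "0 0 -0.5" --pt "0 0 0" --pt "0 0 0" --yaw '[0,0,0]'

```text
t: 8.08
ee_pos: [656.9, 114.2, 124.0]
orientation: [-3.142, -0.009, -0.001]
ft_force: [-2.7, -0.7, 4.2]
width: 55.7
grasp_force: 30.0
```

>>> play_rows --pt "0 0 0" --pt "0 0 0" --pt "0 0 0" --pt "0 0 0" --pt "0 0 0" --pt "0 0 0" --yaw '[0,0,0,0,0,0]' --gripper 0

```text
t: 8.58
ee_pos: [656.6, 114.2, 123.3]
orientation: [-3.142, -0.009, 0.0]
ft_force: [0.2, -1.1, 0.0]
width: 87.8
grasp_force: 0.0
```

>>> play_rows --pt "0 0 10" --pt "0 0 20" --pt "0 0 25" --pt "0 0 25" --pt "0 0 25" --pt "0 0 15" --pt "0 0 0" --yaw '[0,0,0,0,0,0,0]'

```text
t: 9.17
ee_pos: [659.0, 114.6, 248.5]
orientation: [-3.14, -0.009, -0.012]
ft_force: [0.1, -0.8, 0.7]
width: 87.8
grasp_force: 0.0
```

>>> play_rows --pt "-20 0 0" --pt "-30 0 0" --pt "-30 0 0" --pt "-30 0 0" --pt "-30 3 0" --pt "-30 3 0" --pt "-29 0 0" --pt "0 0 0" --yaw '[0,0,0,0,0,0,0,0]' --gripper 1

```text
t: 9.83
ee_pos: [452.0, 119.8, 242.1]
orientation: [3.141, 0.01, -0.008]
ft_force: [-0.4, 0.9, -0.4]
width: 38.2
grasp_force: 0.0
```

```bash
python3 - <<'E'
from h import *
np.set_printoptions(precision=1,suppress=True)
o=ctrl.get_obs();print(o["t"],o["ee_pos"],o["width"])
s=viewer.get_image("side");t=viewer.get_image("top");S=cloud(s);T=cloud(t)
for P in(S,T):
    m=(np.hypot(P[...,0]-656,P[...,1]-114)<45)&(P[...,2]>165)&(P[...,2]<182)
    q=P[m]; print("lid",len(q),q.min(0),q.max(0),q[:,2].mean()) if len(q) else print("none")
m=(np.hypot(S[...,0]-656,S[...,1]-114)<40)&(S[...,2]>94)&(S[...,2]<150);q=S[m];print("body",q.min(0),q.max(0))
# finger path simulation
a=np.radians(27);u=np.array([np.cos(a),0,np.sin(a)]);n=np.array([-np.sin(a),0,np.cos(a)]);l=np.array([0,1.,0])
top=np.array([492.5,83,93.0]); hx,hy=10,13.5; tip=82
g=np.stack(np.meshgrid(np.linspace(-hx,hx,21),np.linspace(-hy,hy,28),np.arange(0,40,2),indexing="ij"),-1).reshape(-1,3)
def free(c,th):
    b=u*np.cos(1.05-th)+l*np.sin(1.05-th); y=np.cross(n,b)
    d=g+np.array([c[0],c[1],tip])-top; k=(abs(d@b)<22)&(abs(d@y)<7.5)&(d@n<0)&(d@n>-36)
    return not k.any(), (d[k]@b).mean() if k.any() else None
def theta(c):
    arm=None
    for th in np.arange(0,2,.02):
        f,x=free(c,th)
        if f:return th,arm
        arm=x
    return None,arm
for y in (112,108,104,100,96):
    print(y,[(x,)+tuple(np.round(v,2) if v is not None else None for v in theta((x,y))) for x in range(470,531,6)])
E
```

```text
9.8333 [452.  119.8 242.1] 38.1833747081742
lid 192 [629.1  81.8 165.2] [683.7 139.8 177.8] 173.18524692209766
lid 559 [627.3  86.1 165.4] [682.7 141.8 180.8] 174.2738586314099
body [627.7  78.4  94. ] [686.  116.2 150. ]
112 [(470, np.float64(0.0), None), (476, np.float64(0.0), None), (482, np.float64(0.0), None), (488, np.float64(0.3), np.float64(14.63)), (494, np.float64(0.56), np.float64(18.49)), (500, np.float64(0.66), np.float64(21.74)), (506, np.float64(0.66), np.float64(21.7)), (512, np.float64(0.66), np.float64(21.7)), (518, np.float64(0.66), np.float64(21.7)), (524, np.float64(0.66), np.float64(21.65)), (530, np.float64(0.0), None)]
108 [(470, np.float64(0.0), None), (476, np.float64(0.0), None), (482, np.float64(0.12), np.float64(8.83)), (488, np.float64(0.56), np.float64(10.29)), (494, np.float64(0.78), np.float64(15.28)), (500, np.float64(0.86), np.float64(20.76)), (506, np.float64(0.86), np.float64(21.11)), (512, np.float64(0.86), np.float64(21.12)), (518, np.float64(0.86), np.float64(21.12)), (524, np.float64(0.86), np.float64(21.12)), (530, np.float64(0.0), None)]
104
[... 434 characters left out ...]
6, np.float64(0.0), None), (482, None, np.float64(-14.15)), (488, None, np.float64(-12.02)), (494, None, np.float64(-10.41)), (500, None, np.float64(-7.76)), (506, None, np.float64(-3.96)), (512, None, np.float64(-0.87)), (518, np.float64(1.6), np.float64(5.84)), (524, np.float64(1.36), np.float64(12.57)), (530, np.float64(0.0), None)]
96 [(470, np.float64(0.0), None), (476, None, np.float64(-15.79)), (482, None, np.float64(-12.8)), (488, None, np.float64(-10.15)), (494, None, np.float64(-7.72)), (500, None, np.float64(-4.75)), (506, None, np.float64(-0.88)), (512, None, np.float64(2.6)), (518, None, np.float64(5.74)), (524, np.float64(1.66), np.float64(12.05)), (530, np.float64(0.0), None)]
```

The jar stands centred on the pan (lid centre about (655,114), top at 174). Next I'll lower the closed fingers in front of the pointer end.

>>> play_rows --pt "3 -2 -20" --pt "3 -2 -25" --pt "3 -2 -25" --pt "3 -2 -25" --pt "0 0 -25" --pt "0 0 -25" --pt "0 0 -15" --pt "0 0 0" --yaw '[0,0,0,0,0,0,0,0]' --gripper 1

```text
t: 10.6
ee_pos: [468.6, 111.6, 80.0]
orientation: [3.14, 0.008, -0.008]
ft_force: [-0.7, 0.9, -0.3]
width: -0.1
grasp_force: 0.0
```

>>> play_rows --pt "3 0 0" --pt "3 0 0" --pt "3 0 0" --pt "3 0 0" --pt "0 0 0" --pt "0 0 0" --yaw '[0,0,0,0,0,0]'

```text
t: 11.1
ee_pos: [482.3, 112.3, 84.0]
orientation: [-3.141, -0.009, -0.002]
ft_force: [-0.0, 0.1, -0.1]
width: 0.2
grasp_force: 0.0
```

>>> play_rows --pt "2 0 -1" --pt "2 0 -1" --pt "2 0 0" --pt "2 0 0" --pt "2 0 0" --pt "0 0 0" --yaw '[0,0,0,0,0,0]'

```text
t: 11.6
ee_pos: [492.2, 112.2, 81.4]
orientation: [-3.142, -0.009, -0.001]
ft_force: [-0.1, -0.2, 0.1]
width: 0.5
grasp_force: 0.0
```

>>> play_rows --pt "2 0 0" --pt "2 0 0" --pt "2 0 0" --pt "2 0 0" --pt "0 0 0" --pt "0 0 0" --yaw '[0,0,0,0,0,0]'

```text
t: 12.1
ee_pos: [499.7, 112.2, 81.4]
orientation: [-3.142, -0.009, 0.0]
ft_force: [0.2, -0.8, -0.7]
width: 0.6
grasp_force: 0.0
```

```bash
python3 - <<'E'
from h import *
o=ctrl.get_obs();print(o["t"],o["ee_pos"],o["ft_force"])
s=viewer.get_image("side");t=viewer.get_image("top")
a=cv2.resize(t["pixels"][200:290,165:255],(400,400),interpolation=cv2.INTER_CUBIC);b=cv2.resize(s["pixels"][150:250,270:370],(400,400),interpolation=cv2.INTER_CUBIC)
save({"pixels":np.hstack([a,b])},"push1.png")
E
```

```text
12.1 [499.71692376 112.19372567  81.35714453] [ 0.16428686 -0.81353018 -0.67046923]
```

View pics/push1.png

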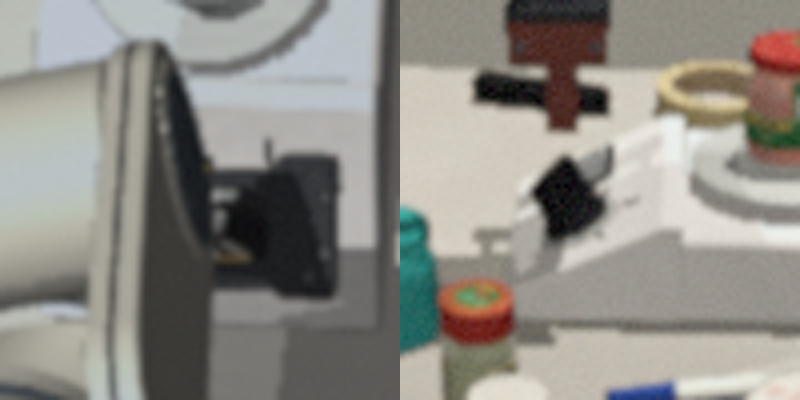

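```bash
python3 - <<'E'
from h import *
np.set_printoptions(precision=1,suppress=True)
s=viewer.get_image("side");S=cloud(s);o=ctrl.get_obs()
def proj(p,X):
    c=np.linalg.inv(p["T"])@np.append(X,1); return p["cx"]+p["fx"]*c[0]/-c[2],p["cy"]-p["fy"]*c[1]/-c[2],-c[2]
print(proj(s,o["ee_pos"]),proj(s,[492.5,83,93]),proj(s,[502,102,98]))
for v in range(168,206,2): print(v,S[v,311], s["pixels"][v,311])
b=s["pixels"][150:250,270:370];save({"pixels":cv2.resize(b,(600,600),interpolation=cv2.INTER_CUBIC)},"z.png")
print(models.landmark_of(s,"knob_grip"),models.landmark_of(s,"range_knob"))
E
```

```text
(np.float64(309.9033994406426), np.float64(191.733309406226), np.float64(1285.5700665348897)) (np.float64(306.97823477952863), np.float64(192.51022260747715), np.float64(1254.7283899436652)) (np.float64(310.62093894437464), np.float64(187.96786000201513), np.float64(1268.0862273798477))
168 [503.5  98.7 159.6] [73 41 31]
170 [503.4 102.9 151.9] [76 40 31]
172 [503.4 101.7 146.5] [77 33 32]
174 [503.4 100.5 141.1] [79 49 41]
176 [503.3 102.7 134.1] [76 45 39]
178 [503.3 101.  128.9] [80 43 34]
180 [503.1 104.7 121.2] [77 41 35]
182 [503.2 100.7 116.9] [115  97  89]
184 [494.5 335.8   1.7] [203 198 185]
186 [494.8 326.7  -1.4] [211 205 193]
188 [495.3 311.4  -1.5] [164 157 144]
190 [503.5  90.   97.5] [36 36 31]
192 [503.6  86.7  92.9] [20 10 11]
194 [503.6  83.8  88.2] [5 0 0]
196 [503.8  78.6  84.5] [16  9 14]
198 [503.9  74.1  80.6] [15 13 13]
200 [503.9  73.2  74.8] [20 23 21]
202 [504.   68.8  70.9] [17 22 22]
204 [504.2  63.4  67.4] [24 18 22]Traceback (most recent call last):
  File "<stdin>", line 9, in <module>
ValueError: it knows: knob_grip, pan_center, scale, slim_jar, wide_jar
```

View pics/z.png

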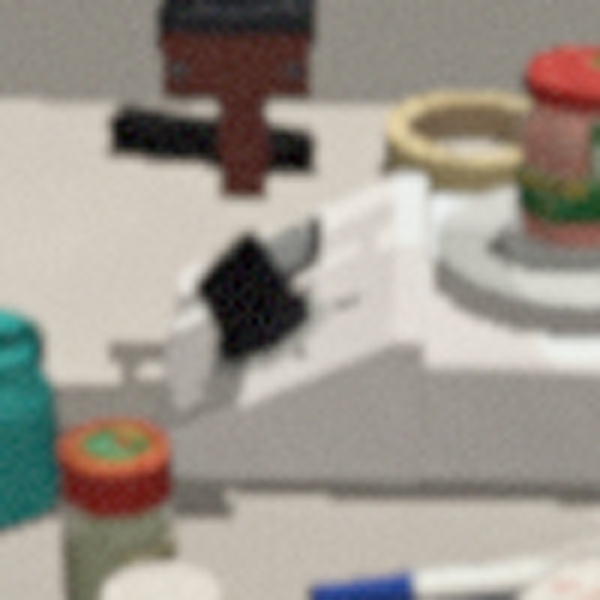

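```bash
python3 - <<'E'
from h import *
np.set_printoptions(precision=1,suppress=True)
s=viewer.get_image("side");S=cloud(s);o=ctrl.get_obs();print(o["ee_pos"],o["qpos"],o["width"])
for v in range(160,196,2):
    r=S[v,295:330]; k=(r[:,1]>70)&(r[:,1]<140)&(r[:,2]>85); 
    if k.any(): print(v,r[k].min(0),r[k].max(0),np.where(k)[0][[0,-1]]+295)
E
```

```text
[499.5 112.2  81.4] [0.2 0.4 2.  0.  0.8 1.8] 0.3834685291527462
168 [489.5  96.7 156.1] [511.7 106.6 160.4] [306 314]
170 [489.8  99.7 151.9] [511.7 102.7 153.1] [306 314]
172 [489.7  97.5 145.9] [511.7 103.2 148.4] [306 314]
174 [489.4  98.4 138.2] [511.5 106.9 141.9] [306 314]
176 [489.4  98.  132.6] [511.6 106.  136.2] [306 314]
178 [489.5  99.4 127.1] [511.6 104.7 129.5] [306 314]
180 [492.1  98.3 120.7] [511.5 105.6 124.1] [307 314]
182 [492.1  97.4 114.5] [511.6 105.9 118.4] [307 314]
188 [500.3 100.9  98.4] [500.3 100.9  98.4] [310 310]
190 [494.8  84.6  94.6] [509.   95.8 100. ] [308 313]
192 [489.8  78.   89.5] [511.7  94.1  97.1] [306 314]
194 [490.3  71.7  85.9] [511.9  88.6  93.9] [306 314]
```

The picture shows the closed finger ending at crop pixel (243,193). By depth that is z≈115, above the bar top, so the knob is untouched. I'll back off, lower by about 30 mm and push again.

>>> play_rows --pt "-12 0 0" --pt "-12 0 0" --pt "-10 0 0" --pt "0 0 -8" --pt "0 0 -10" --pt "0 0 -10" --pt "0 0 -3" --pt "0 0 0" --yaw '[0,0,0,0,0,0,0,0]'

```text
t: 13.02
ee_pos: [465.1, 112.0, 48.9]
orientation: [3.141, 0.009, -0.004]
ft_force: [-0.4, 0.4, -0.1]
width: 0.7
grasp_force: 0.0
```

```bash
python3 - <<'E'
from h import *
np.set_printoptions(precision=1,suppress=True)
s=viewer.get_image("side");S=cloud(s);o=ctrl.get_obs();print(o["ee_pos"],o["ft_force"])
for v in range(170,200,2):
    r=S[v,285:315]; k=(r[:,1]>85)&(r[:,1]<140)&(r[:,2]>75); 
    if k.any(): print(v,r[k].min(0),r[k].max(0),np.where(k)[0][[0,-1]]+285)
save({"pixels":cv2.resize(s["pixels"][150:250,270:370],(600,600),interpolation=cv2.INTER_CUBIC)},"z2.png")
E
```

```text
[465.4 112.1  49.4] [0.5 0.6 0. ]
180 [455.8  96.1 118.6] [477.7 109.6 124.7] [294 302]
182 [455.7  98.5 112.3] [477.6 110.1 117.3] [294 302]
184 [455.1  98.4 105.8] [477.4 110.9 111.5] [294 302]
186 [455.2  97.9 102. ] [477.6 105.8 105.5] [294 302]
188 [455.2 101.1  94.1] [500.2 109.1  97.8] [294 310]
190 [455.2  88.5  90.1] [508.8 104.3  98.1] [294 313]
192 [457.7  85.8  83.4] [511.7 105.4  93.4] [295 314]
194 [506.3  86.5  84.8] [511.8  90.9  86.9] [312 314]
196 [509.1  85.3  79.2] [511.8  89.5  81.3] [313 314]
```

View pics/z2.png

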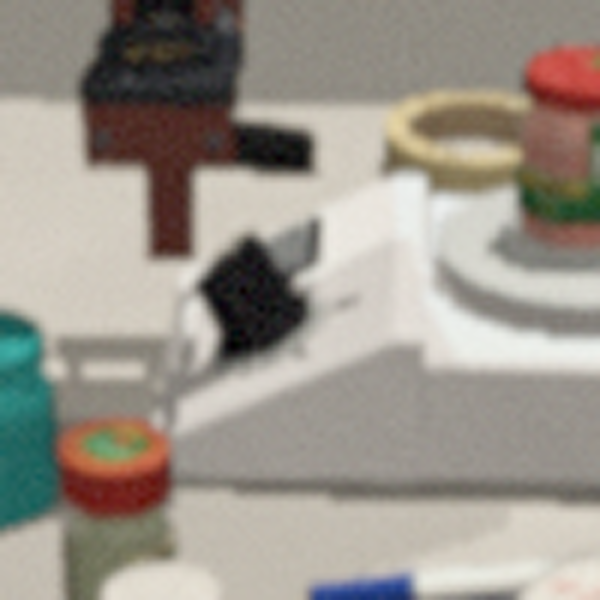

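The fingertip is now at z≈83, in front of the pointer end at (170,250). Pushing now.

>>> play_rows --pt "4 -1 0" --pt "4 -1 0" --pt "4 0 0" --pt "4 0 0" --pt "2 0 0" --pt "2 0 0" --pt "0 0 0" --yaw '[0,0,0,0,0,0,0]'

```text
t: 13.65
ee_pos: [484.9, 110.2, 50.3]
orientation: [3.142, 0.008, -0.003]
ft_force: [-3.8, 1.5, 2.5]
width: 0.4
grasp_force: 2.0
```

>>> play_rows --pt "2 0 0" --pt "2 0 0" --pt "2 0 0" --pt "0 0 0" --yaw '[0,0,0,0]'

```text
t: 13.98
ee_pos: [489.4, 110.3, 50.0]
orientation: [3.141, 0.008, -0.007]
ft_force: [-7.2, 3.3, 3.8]
width: 0.3
grasp_force: 3.8
```

Contact as predicted, so I'll keep going.

>>> play_rows --pt "2 0 0" --pt "2 0 0" --pt "0 0 0" --pt "0 0 0" --yaw '[0,0,0,0]'

```text
t: 14.32
ee_pos: [495.5, 110.7, 50.3]
orientation: [-3.141, -0.009, 0.0]
ft_force: [-2.3, 4.6, -1.0]
width: 0.6
grasp_force: 2.3
```

>>> play_rows --pt "2 0 0" --pt "1 0 0" --pt "0 0 0" --pt "0 0 0" --yaw '[0,0,0,0]'

```text
t: 14.65
ee_pos: [498.8, 110.3, 50.4]
orientation: [-3.141, -0.009, -0.001]
ft_force: [-1.4, 3.2, -0.1]
width: 0.6
grasp_force: 1.9
```

>>> play_rows --pt "1 -1 0" --pt "1 -1 0" --pt "0 0 0" --pt "0 0 0" --yaw '[0,0,0,0]'

```text
t: 14.98
ee_pos: [501.1, 107.8, 50.5]
orientation: [3.141, 0.009, 0.001]
ft_force: [0.1, 0.1, 1.1]
width: 0.6
grasp_force: 0.0
```

>>> play_rows --pt "0 -1 0" --pt "0 0 0" --pt "0 0 0" --yaw '[0,0,0]'

```text
t: 15.23
ee_pos: [500.6, 107.0, 50.3]
orientation: [3.141, 0.009, -0.0]
ft_force: [-0.3, 0.1, -0.5]
width: 0.5
grasp_force: 0.0
```

```bash
python3 - <<'E'
from h import *
o=ctrl.get_obs();print(o["t"],o["ee_pos"],o["ft_force"])
s=viewer.get_image("side");t=viewer.get_image("top")
a=cv2.resize(t["pixels"][200:290,165:255],(400,400),interpolation=cv2.INTER_CUBIC);b=cv2.resize(s["pixels"][150:250,270:370],(400,400),interpolation=cv2.INTER_CUBIC)
save({"pixels":np.hstack([a,b])},"push2.png")
E
```

```text
15.2333 [500.61711262 106.98267178  50.3355031 ] [-0.33411871  0.13014094 -0.52826232]
```

View pics/push2.png

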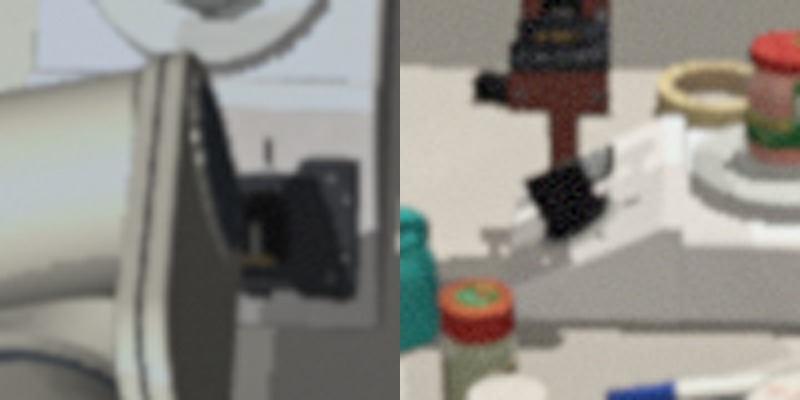

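The contact force fell to zero and the bar now points up the slope, so the click is done. I'll withdraw and check.

>>> play_rows --pt "0 5 0" --pt "0 8 5" --pt "0 0 20" --pt "0 0 30" --pt "0 0 30" --pt "-20 0 30" --pt "-30 0 30" --pt "-20 0 0" --yaw '[0,0,0,0,0,0,0,0]'

```text
t: 16.0
ee_pos: [432.6, 121.5, 199.8]
orientation: [-3.139, -0.009, -0.012]
ft_force: [0.4, 0.1, 0.2]
width: 0.4
grasp_force: 0.0
```

>>> play_rows --pt "0 -30 20" --pt "0 -35 10" --pt "0 -35 0" --pt "0 -35 0" --pt "0 -35 0" --pt "0 -35 0" --pt "0 -15 0" --pt "0 0 0" --yaw '[0,0,0,0,0,0,0,0]'

```text
t: 16.67
ee_pos: [431.5, -101.9, 225.4]
orientation: [3.141, 0.004, 0.001]
ft_force: [0.6, -0.1, -0.4]
width: 0.5
grasp_force: 0.0
```

```bash
python3 - <<'E'
from h import *
np.set_printoptions(precision=1,suppress=True)
o=ctrl.get_obs();print(o["t"],o["ee_pos"],o["ft_force"])
p=viewer.get_image("top");T=cloud(p)
n=np.array([-.45,0,.893]);d=(T-np.array([514.8,107.1,52.6]))@n
k=(np.abs(T[...,0]-495)<50)&(np.abs(T[...,1]-83)<50)&(d>38)&(d<56)&(T[...,2]>60)
q=T[k];print("bar",q.mean(0),cv2.minAreaRect(q[:,:2].astype(np.float32)))
for c,z in(((656,114),165),((482,-228),100),((457,-121),100)):
    m=(np.hypot(T[...,0]-c[0],T[...,1]-c[1])<45)&(T[...,2]>z)&(T[...,2]<z+20);print(T[m].mean(0),m.sum())
save({"pixels":cv2.resize(p["pixels"][150:320,150:370],(776,600),interpolation=cv2.INTER_CUBIC)},"end.png")
E
```

```text
16.6667 [ 431.5 -101.9  225.4] [ 0.6 -0.1 -0.4]
bar [492.9  83.   93.6] ((492.9573669433594, 83.15863037109375), (15.231961250305176, 42.12992858886719), 88.31781005859375)
[654.  113.7 174.2] 557
[ 481.6 -227.8  109.1] 299
[nan nan nan] 0<stdin>:9: RuntimeWarning: Mean of empty slice.
  ret = um.true_divide(
```

View pics/end.png

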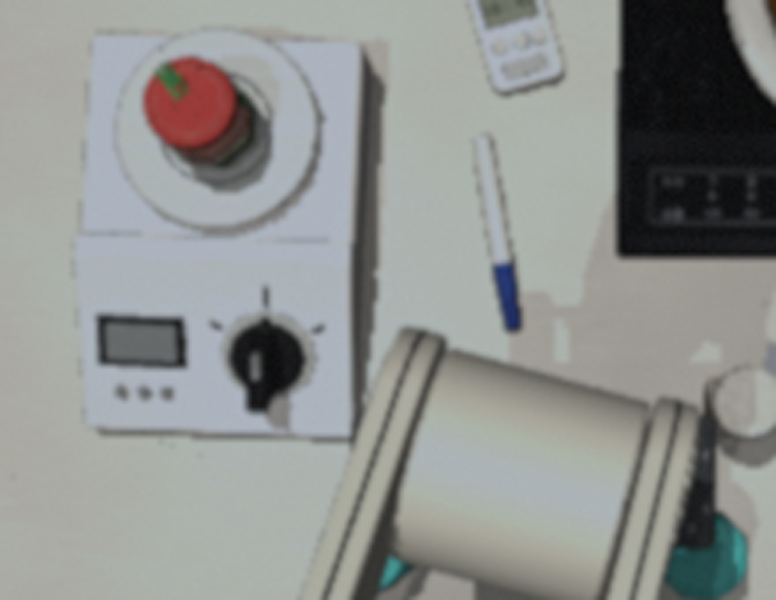

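The knob bar at (262,360) points straight up to the middle mark. The jar stands centred on the pan, and the arm is clear.

```bash
python3 -c "
from workcell import ticket
print(ticket.close_job())"
```

```text
the job is handed in; nothing more can be done
None
```

I handed the job in at about 17 s: the wide jar stands released near the middle of the pan (about 2 mm off), and the knob rests at the middle mark. The slim jar with the white cap has not moved; the red-capped one was hidden behind the arm in the last picture, so I could not re-check it.

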